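# Fit the pedal top on a foot switch from the parts drawer

## Robot

A 7-joint arm with a two-finger parallel gripper is mounted at the origin on the work surface. World frame = base frame: x ahead of the robot, y to its left, z up, the work surface at z = 0. Lengths are in m, angles in rad, forces in N, time in s.
With the tool pointing down it reaches from about 0.4 to 0.85 m from the base axis. Payload 4.5 kg.
Tool frame: the origin (TCP) lies at the very end of the fingers, on their centre line; the grasp point (between the pads) lies 19 mm behind it; y points along the fingers, x is the direction in which the jaws open and shut, and the axes are right-handed (so a half turn about y gives the same grasp; the last joint's range is limited). The gripper opens to 88 mm and grips with 3 to 60 N. Pads are 18 mm wide; open, the fingers measure 123 mm over their backs; the gripper's body (75 mm by 187 mm) begins 45 mm behind the grasp point.
Start: joints at [1.223, 0.689, -0.195, 1.565, 0.157, 0.902, -0.215], TCP at [0.233, -0.58, 0.209] pointing down, gripper open.
Joint ranges: [-3.01, 3.01], [-0.46, 2.08], [-1.47, 1.51], [0.13, 2.56], [-1, 4.14], [0.04, 2.09], [-2.66, 2.66]. Speed limits (rad/s): [2.57, 2.57, 3.14, 3.14, 3.14, 3.14, 3.14].

## Interface

Orientations are given as [roll, pitch, yaw] about the fixed x, y, z axes, in that order (R = Rz(yaw) Ry(pitch) Rx(roll)).
In Python, from cell import arm gives the robot as it stands. The module is installed in compiled form; this text tells all that it offers.
- The arm moves only by the tool step_arm, never from a script. Its argument "increments" is a list of rows, each a list of 2 entries, a list of its own where there are three numbers: the shift along the tool's x, y, z in cm, then the turn, a rotation vector about the tool's x, y, z in degrees. In form: [[[tx, ty, tz], [rx, ry, rz]], ...]. A call has 1 to 8 rows; each row is the pose to reach, as a shift and turn from the pose commanded when the call began, along the tool's axes at that moment; what a row does not reach only later rows make up. A row lasts 1/12 s, in which the tool goes at most 41.7 mm and 7.16 degrees, less where a joint would pass 70% of its speed; a pose out of reach is approached as far as the arm can. A call with a gripper value outside its range is refused whole. "jaw" is the finger opening in cm, from 0 to 8.81, set as the call begins (left out, the last holds). The fingers move at their own pace and stop on an object; "grip_force" is the grip in N (left out, the last holds). Time passes only in rows, so rows that repeat a pose let the fingers close. It gives the time, the measured TCP pose, the force and the opening at its end, in the units of the state.
- arm.state(): the state, without advancing time (a new reading comes with each control period).
- arm.read_camera(name): name is "side" or "top"; returns the picture (480x640x3 uint8, blue, green, red); there is no depth.
- arm.camera_params(name): a dict with "mtx" (3x3 intrinsics, pixels), "pose" (4x4, takes a point from camera to world coordinates). Camera axes: x right, y up, looking along -z (the intrinsics and any distortion apply to the point x, -y, -z); pixel columns grow to the right and rows downward; lengths in m; the calibration is good to about 2 mm. A picture is of the moment at which its call begins. camera_params takes no time and is no camera call.
- arm.close_job(): hands the job in, once; it reports no verdict.
Trained networks look in the newest picture that a camera, given by its name, has taken for a name from the list of things; names that differ only in an ending like _2 or _b are one class to them, and where a whole thing is asked for, a point or a joint stands for the part that bears it (a point fixed in the world has none). Each returns a list of dicts, best first, with "conf" (0 to 1); they miss things now and then, are a little off and sometimes report something else, mostly with a low value. They report only what shows in the picture. A call takes as long as a camera call. They do not tell look-alikes from the thing itself.
- arm.recognise(camera, query): "position" ([column, row] in pixels, amid what is visible of it).
- arm.regions_of(camera, query): "region" (480x640 bool, what is visible of it) and "position" ([column, row] in pixels, amid what is visible of it).
The state is a dict: "clock": time; "qpos": joint angles; "joint_vel": joint speeds; "tau": joint torques, N m; "tcp_pos": TCP position; "eef_rot": TCP orientation; "wrist_force": force on the tool from outside, world axes, zero at the start; "moment": the same for the moment, N m; "gripper_width": finger opening in m.
Only numpy, scipy, OpenCV 4.12 (cv2) and the standard library are available. Lean on these libraries where they do the work, as an engineer would, in place of code of your own. Each camera call takes 0.05 s, during which the arm holds its last target. There are 200 camera calls.

## Task

Finish the foot switch that stands in the metal nest: pull the cabinet's blue-fronted drawer all the way open by its handle, take out the yellow pedal top and seat it flat on the foot-switch base, over its two alignment pegs, without dropping it. Leave the drawer open with the red top still in it, and do not disturb the screwdriver, the tape roll or the jar on the bench.

Things in the scene. Friction and masses are not known exactly. Their poses are not given: they have to be found in the camera images.
- cabinet: Grey steel parts cabinet fixed to the bench, 220 deep x 310 wide x 170 high, one drawer with a blue front at the top and a plain grey panel (no handle) below. It stands on the left or the right half of the bench, turned a little. Origin: on the bench, on the cabinet's centre line, 150 mm in front of its front face. x points into the cabinet (the drawer opens to -x), y along its width, z up.
- drawer: The cabinet's top drawer: steel tray with a blue front and a bar handle. It slides level along the cabinet's -x, 150 mm from shut to its stop, with about 2 N of friction, stays where it is left, and starts shut or up to 15 mm ajar. Origin: centre of the tray's underside, axes as the cabinet's; its x in the cabinet's frame is 257.5 mm shut and 107.5 mm fully open.
- drawer_floor (a point): Centre of the drawer's inner floor (107 mm above the bench), moving with the drawer; axes as the cabinet's. Inside the drawer is 175 (x) x 270 (y) mm; its side and back walls are 40 mm high above this floor, its blue front reaches 62 mm above it.
- handle (a point): Centre of the drawer's aluminium bar handle: a level round bar 12 mm thick, 120 mm long along y, 45 mm out from the drawer front (39 mm clear gap behind it), 135 mm above the bench, 35 mm below the cabinet's top. Axes as the cabinet's; it moves with the drawer. Its two feet stand 52 mm either side of the centre.
- yellow_top: Yellow pedal top, loose in the drawer: a plate 100 (x) x 66 (y) x 12 mm thick with a black rubber tread block 50 (x) x 40 (y) mm on its middle, 36 mm high over all (grip it across y). Two through holes, 12 mm across, at x = +38 and -38 mm, y = 0. Origin: centre of the plate's underside; z up. It fits either way round.
- red_top: Red pedal top of the same shape, lying in the drawer beside the yellow one (either may be on the left). Not wanted; its origin and axes are as the yellow one's.
- nest: Aluminium nest plate 140 (x) x 110 (y) x 10 mm fixed to the bench, holding the dark steel foot-switch base, 100 (x) x 66 (y) mm, whose flat top is 40 mm above the bench. It stands on the other half of the bench from the cabinet, turned at any angle up to about 25 degrees. Origin: centre of the plate's underside; z up.
- seat (a point): Centre of the flat top of the foot-switch base, 40 mm above the bench, axes as the nest's. Two brass alignment pegs stand on this face at x = +38 and -38 mm, y = 0: 8 mm in diameter, 14 mm high, the upper 5 mm tapered to 4 mm. Fitted, the yellow top's origin lies here and its long axis along this x.
- screwdriver: Screwdriver 150 mm long lying on the bench crosswise in front of the nest, about 115 mm from the nest's centre. Bystander.
- tape: Roll of brown tape standing flat, 96 mm across and 48 mm high, on the bench far to the left. Bystander.
- jar: Jar with a blue cap, 60 mm across and 70 mm high, on the bench far to the right. Bystander.
Things that resemble listed ones, but are neither listed nor needed, are in the scene too. What is shaped like the nest but orange or turquoise is not meant.

How it is judged:
By the outcome, as a careful person would: the job done as asked, in the order asked, and still so for the second after the job is handed in, with the robot touching nothing.
It also fails if it takes over 58 s, if anything falls off the work surface, if the arm or the gripper's body presses on something with over 40 N, if the wrist force passes 120 N, or if a joint passes its speed limit or range.

## Working session

There is one attempt and no reset: what is moved stays moved. The work goes in short steps, Python scripts to look and compute and a tool call to move; the robot and the scene stay as the last step left them, time stands still between calls to the robot, and variables do not carry over. Pictures are saved under pics/ and viewed, about 8 in all and at most 12, crops included, and the job is handed in when it is done.

Besides the shell and the picture viewer there is one more tool, called after "Request:" by a JSON object that holds its "fn" and its "kwargs", one argument or row to a line. step_arm: Moves the arm, as the interface text tells. Its arguments: {"type":"object","properties":{"increments":{"type":"array","items":{"type":"array"}},"jaw":{"type":"number"},"grip_force":{"type":"number"}},"required":["increments"]}

```bash
mkdir -p pics
python3 - <<'E'
from cell import arm
import cv2,numpy as np
s=arm.state(); print({k:np.round(v,3).tolist() for k,v in s.items()})
for c in("top","side"):
    cv2.imwrite(f"pics/{c}0.png",arm.read_camera(c)); p=arm.camera_params(c); print(c,np.round(p["mtx"],1).tolist(),np.round(p["pose"],3).tolist(),p.keys())
    for q in("handle","drawer","yellow_top","red_top","nest","screwdriver","cabinet"):
        print(c,q,[(np.round(d["position"]).tolist(),round(d["conf"],2)) for d in arm.recognise(c,q)])
E
```

```text
{'clock': 0.0, 'qpos': [1.223, 0.69, -0.195, 1.566, 0.157, 0.902, -0.215], 'joint_vel': [-0.001, 0.001, 0.001, -0.001, -0.002, -0.001, 0.001], 'tau': [-0.0, -52.755, -1.267, -15.343, -0.053, 0.007, 0.0], 'tcp_pos': [0.233, -0.579, 0.208], 'eef_rot': [-1.571, 0.002, -1.189], 'wrist_force': [-0.732, 0.061, 1.138], 'moment': [0.017, -0.048, 0.005], 'gripper_width': 0.089}
top [[614.8, 0.0, 325.7], [0.0, 614.8, 236.8], [0.0, 0.0, 1.0]] [[-0.014, 0.995, -0.104, 0.357], [-1.0, -0.012, 0.018, 0.007], [0.016, 0.104, 0.994, 2.014], [0.0, 0.0, 0.0, 1.0]] dict_keys(['mtx', 'pose'])
top handle [([391.0, 212.0], 0.76), ([387.0, 191.0], 0.47)]
top drawer [([396.0, 212.0], 0.7)]
top yellow_top []
top red_top [([389.0, 214.0], 0.36)]
top nest [([318.0, 260.0], 0.85), ([204.0, 234.0], 0.75), ([258.0, 195.0], 0.64), ([262.0, 253.0], 0.61), ([390.0, 215.0], 0.19)]
top screwdriver [([266.0, 292.0], 0.68), ([387.0, 191.0], 0.65)]
top cabinet [([387.0, 191.0], 0.63), ([265.0, 254.0], 0.34)]
side [[610.5, 0.0, 320.2], [0.0, 610.5, 245.4], [0.0, 0.0, 1.0]] [[-0.795, 0.47, -0.384, -0.014], [-0.607, -0.603, 0.518, 0.749], [0.012, 0.644, 0.765, 1.242], [0.0, 0.0, 0.0, 1.0]] dict_keys(['mtx', 'pose'])
side handle [([348.0, 183.0], 0.86)]
side drawer [([348.0, 185.0], 0.8)]
side yellow_top []
side red_top [([284.0, 338.0], 0.47)]
side nest [([205.0, 377.0], 0.83), ([220.0, 296.0], 0.79), ([334.0, 292.0], 0.66), ([286.0, 335.0], 0.59)]
side screwdriver [([332.0, 359.0], 0.97)]
side cabinet [([313.0, 176.0], 0.57)]
```

View pics/top0.png

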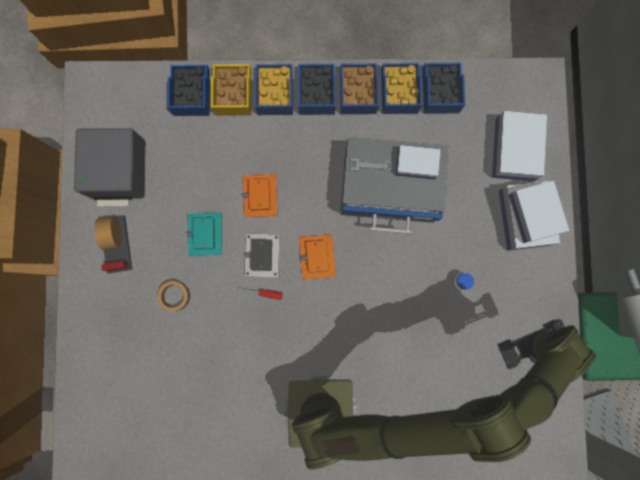

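View pics/side0.png

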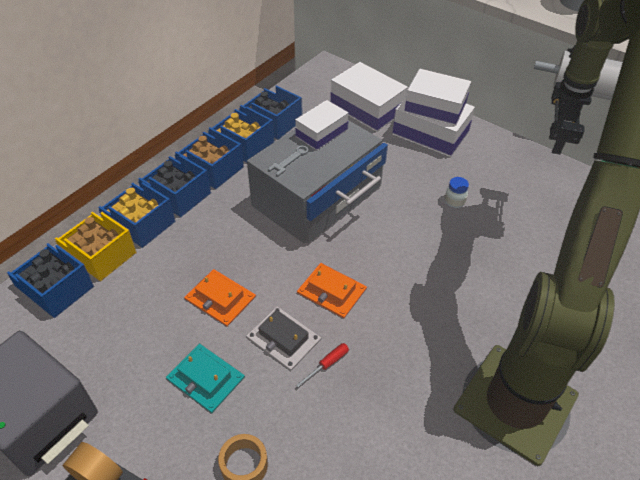

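The pictures show the cabinet on the right: top (395,178), handle bar at (391,228). The real nest, grey with a dark base, is at top (262,255) and side (284,335). The look-alikes are orange at top (259,195) and (317,257), and turquoise at (204,233). The jar is near (465,281), the screwdriver at (265,294) and the tape at (173,295). I choose the grey one and check it, together with the handle, in one close crop.

```bash
cat > h.py <<'E'
from cell import arm
import cv2,numpy as np
from scipy.optimize import least_squares
from scipy.spatial.transform import Rotation as R
P={c:arm.camera_params(c) for c in("top","side")}
def ray(c,px,z):
    p=P[c]; T=p["pose"]; d=np.linalg.inv(p["mtx"])@[px[0],px[1],1]; d=T[:3,:3]@[d[0],-d[1],-d[2]]; o=T[:3,3]
    return o+d*(z-o[2])/d[2]
def proj(c,X):
    p=P[c]; T=p["pose"]; x=(np.atleast_2d(X)-T[:3,3])@T[:3,:3]*[1,-1,-1]; x=x@p["mtx"].T; return x[:,:2]/x[:,2:]
def pose2(x,y,a,L): L=np.atleast_2d(L).astype(float); c,s=np.cos(a),np.sin(a); return np.c_[x+c*L[:,0]-s*L[:,1],y+s*L[:,0]+c*L[:,1],L[:,2]]
def rect(m):
    m=m.astype(np.uint8); k=max(cv2.findContours(m,0,2)[0],key=cv2.contourArea); return cv2.minAreaRect(k)
E
python3 - <<'E'
from h import *
t=cv2.imread("pics/top0.png");s=cv2.imread("pics/side0.png")
a=cv2.resize(t[225:285,235:295],(400,400),interpolation=2); b=cv2.resize(t[190:250,340:450],(0,0),fx=4,fy=4,interpolation=2)[:300,:400]
c=cv2.resize(s[290:380,235:325],(400,400),interpolation=2); d=cv2.resize(s[130:240,290:400],(400,400),interpolation=2)[:200]
b=cv2.resize(t[190:240,340:450],(400,182),interpolation=2)
e=np.vstack([b,cv2.resize(s[130:235,290:400],(400,382))[:218]])
cv2.imwrite("pics/crop1.png",np.hstack([np.vstack([a[:400]]),c]) ); cv2.imwrite("pics/crop2.png",np.vstack([b,cv2.resize(s[130:235,290:400],(400,382))]))
for px in [(391,229)]: print("handle top",ray("top",px,.135))
print("handle side",ray("side",(358,192),.135))
for c,q in(("top","nest"),("side","nest"),("top","handle"),("side","handle"),("top","cabinet"),("top","screwdriver")):
    for r in arm.regions_of(c,q): print(c,q,np.round(r["position"]),round(r["conf"],2),r["region"].sum(),np.round(cv2.boxPoints(rect(r["region"]))).tolist())
E
```

```text
handle top [ 0.5750069  -0.22763368  0.135     ]
handle side [ 0.57374842 -0.20260345  0.135     ]
top nest [260. 257.] 0.97 1470 [[244.0, 233.0], [278.0, 233.0], [278.0, 276.0], [244.0, 276.0]]
top nest [316. 257.] 0.85 1461 [[298.0, 236.0], [332.0, 233.0], [335.0, 276.0], [302.0, 279.0]]
top nest [202. 232.] 0.71 1498 [[186.0, 211.0], [221.0, 211.0], [221.0, 255.0], [186.0, 255.0]]
top nest [257. 193.] 0.58 1439 [[241.0, 175.0], [276.0, 173.0], [278.0, 215.0], [243.0, 217.0]]
side nest [203. 378.] 0.94 2851 [[166.0, 377.0], [198.0, 337.0], [245.0, 375.0], [213.0, 415.0]]
side nest [284. 333.] 0.93 2502 [[245.0, 337.0], [272.0, 301.0], [321.0, 337.0], [294.0, 373.0]]
side nest [219. 298.] 0.67 2200 [[183.0, 298.0], [207.0, 262.0], [256.0, 295.0], [232.0, 331.0]]
side nest [338. 291.] 0.62 2082 [[296.0, 292.0], [315.0, 258.0], [367.0, 287.0], [349.0, 321.0]]
top handle [390. 214.] 0.83 1226 [[340.0, 228.0], [343.0, 203.0], [442.0, 211.0], [439.0, 236.0]]
side handle [349. 183.] 0.81 2091 [[298.0, 205.0], [383.0, 141.0], [401.0, 165.0], [315.0, 229.0]]
top cabinet [386. 190.] 0.95 6654 [[338.0, 227.0], [346.0, 136.0], [449.0, 145.0], [442.0, 236.0]]
top screwdriver [267. 292.] 0.74 216 [[236.0, 293.0], [237.0, 285.0], [281.0, 291.0], [280.0, 299.0]]
```

View pics/crop1.png

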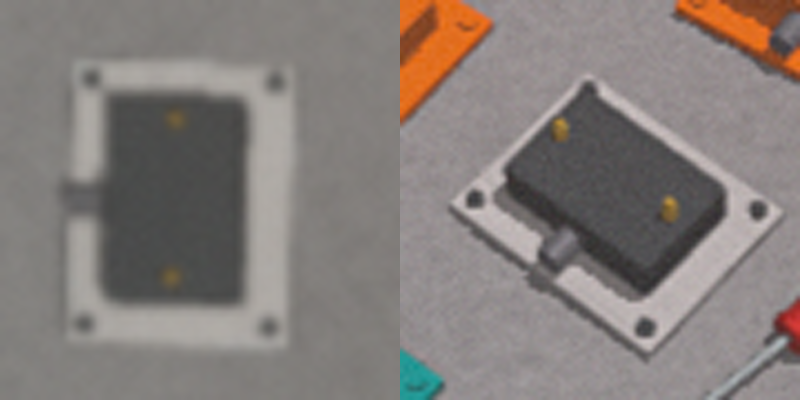

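View pics/crop2.png

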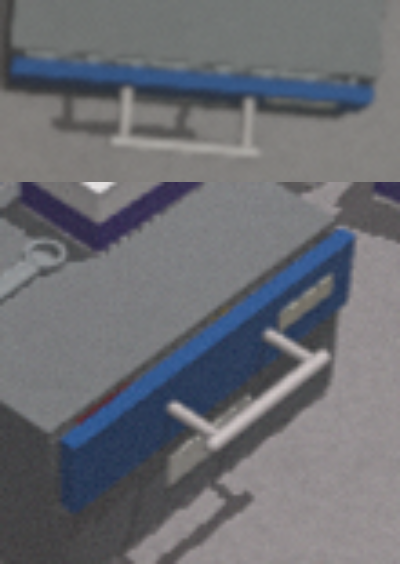

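The choice is the grey nest with the dark base. Its pegs are at top ≈(261.4,242.7)/(260.7,266.5) and side ≈(271.2,319.2)/(295.8,336.8). The handle bar ends are at top (370.8,229.3)/(411.5,231.8) and side (348.3,201.2)/(379.4,177.6). The drawer is slightly ajar.

```bash
cat >> h.py <<'E'
def inc(p,yaw=None):
    s=arm.state(); M=R.from_euler('xyz',s["eef_rot"]); 
    print("tcp",np.round(s["tcp_pos"],4),"rot",np.round(np.degrees(s["eef_rot"]),2),"t",s["clock"],"w",s["gripper_width"],"F",np.round(s["wrist_force"],1))
    print(" shift cm",np.round(M.inv().apply(np.array(p)-s["tcp_pos"])*100,2),end=" ")
    if yaw is not None: print("turn deg",np.round((M.inv()*R.from_euler('xyz',[-np.pi/2,0,yaw])).as_rotvec(degrees=True),2))
    else: print()
def fit2(obs,local,x0):
    """obs: list of (cam,px), local: pts; fit x,y,yaw"""
    L=np.array(local,float); o=np.array([b for _,b in obs],float)
    f=lambda v:(np.vstack([proj(c,pose2(*v,l)) for (c,_),l in zip(obs,L)])-o).ravel()
    r=least_squares(f,x0); print("fit",np.round(r.x,4),"yaw",round(np.degrees(r.x[2]),2),"res px",np.round(r.fun,1).tolist()); return r.x
E
python3 - <<'E'
from h import *
pg=[[.038,0,.050],[-.038,0,.050]]
n=fit2([("top",(261.2,242.5)),("top",(260.5,266.2)),("side",(271,319)),("side",(295.5,336.5))],pg+pg,[.45,.2,0])
b=[[0,.06,.135],[0,-.06,.135]]
h=fit2([("top",(370.8,229.3)),("top",(411.5,231.8)),("side",(348.3,201.2)),("side",(379.4,177.6))],b+b,[.57,-.22,0])
np.save("nest.npy",n);np.save("handle.npy",h)
print("jar",ray("top",(465,281),.07),"nest long edges yaw check", ray("top",(260,236),.01))
inc([h[0],h[1],.24],h[2])
E
```

```text
fit [ 0.5046  0.186  -0.0318] yaw -1.82 res px [-1.7, 1.2, -1.7, 1.2, -0.1, -2.0, 0.3, -1.5]
fit [ 0.5691 -0.2248 -0.0975] yaw -5.59 res px [-0.1, -0.0, -2.0, 0.8, 0.8, -1.1, -0.2, -1.3]
jar [ 0.41396313 -0.46646609  0.07      ] nest long edges yaw check [0.57152807 0.18678764 0.01      ]
tcp [ 0.2329 -0.58    0.209 ] rot [-9.000e+01 -1.000e-02 -6.812e+01] t 1.1 w 0.0880771486730277 F [ 0.5 -0.3  0.3]
 shift cm [-20.43  -3.11  44.44] turn deg [  0.   -62.54   0.  ]
```

Request:
{"fn": "step_arm", "kwargs": {
  "increments": [
    [[-20.4,-6,44.4],[0,-62.5,0]],
    [[-20.4,-6,44.4],[0,-62.5,0]],
    [[-20.4,-6,44.4],[0,-62.5,0]],
    [[-20.4,-6,44.4],[0,-62.5,0]],
    [[-20.4,-6,44.4],[0,-62.5,0]],
    [[-20.4,-6,44.4],[0,-62.5,0]],
    [[-20.4,-6,44.4],[0,-62.5,0]],
    [[-20.4,-6,44.4],[0,-62.5,0]]
  ],
  "jaw": 3.5
}}

```text
clock: 1.77
tcp_pos: [0.4615, -0.3384, 0.2501]
eef_rot: [-1.571, -0.0, -0.183]
wrist_force: [0.1, -0.8, 1.0]
gripper_width: 0.0369
```

```bash
python3 -c "
from h import *
h=np.load('handle.npy'); inc([h[0],h[1],.26],h[2])"
```

```text
tcp [ 0.4615 -0.3384  0.2501] rot [-9.003e+01 -2.000e-02 -1.049e+01] t 1.7667 w 0.036923392370657004 F [ 0.1 -0.8  1. ]
 shift cm [ 8.51 -1.   13.13] turn deg [ 0.04 -4.91  0.02]
```

Request:
{"fn": "step_arm", "kwargs": {
  "increments": [
    [[8.5,3,13.1],[0,-4.9,0]],
    [[8.5,3,13.1],[0,-4.9,0]],
    [[8.5,3,13.1],[0,-4.9,0]],
    [[8.5,3,13.1],[0,-4.9,0]],
    [[8.5,3,13.1],[0,-4.9,0]],
    [[8.5,3,13.1],[0,-4.9,0]]
  ]
}}

```text
clock: 2.27
tcp_pos: [0.5697, -0.2244, 0.2191]
eef_rot: [-1.57, 0.0, -0.099]
wrist_force: [-0.3, -0.2, -0.4]
gripper_width: 0.0349
```

```bash
python3 -c "
from h import *
t=arm.read_camera('top');s=arm.read_camera('side')
cv2.imwrite('pics/full1.png',np.hstack([t,s]))
st=arm.state()['tcp_pos'];print(st,[proj(c,st) for c in('top','side')])
cv2.imwrite('pics/v1.png',np.hstack([cv2.resize(t[170:270,340:440],(400,400),interpolation=2),cv2.resize(s[110:210,310:410],(400,400),interpolation=2)]))
h=np.load('handle.npy'); inc([h[0],h[1],.122],h[2])"
```

```text
[ 0.56774964 -0.2284226   0.21943387] [array([[394.82213301, 228.10157417]]), array([[367.99425072, 162.96981737]])]
tcp [ 0.5677 -0.2284  0.2194] rot [-9.008e+01  5.000e-02 -6.000e+00] t 2.3667 w 0.03501329638092031 F [-0.9 -1.   0.2]
 shift cm [0.11 9.74 0.39] turn deg [ 0.08 -0.41 -0.05]
```

View pics/v1.png

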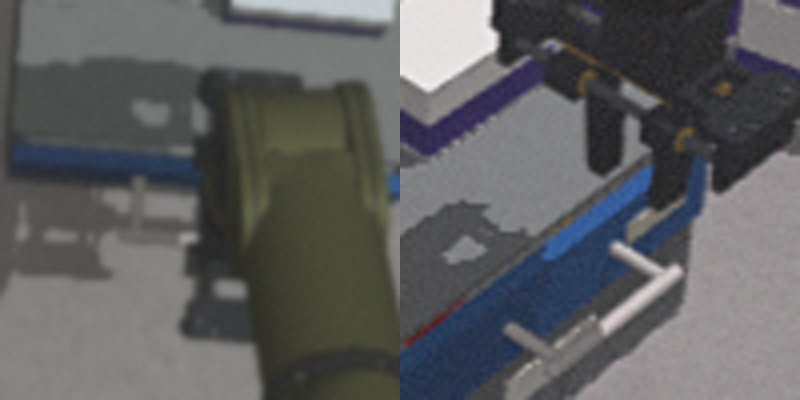

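The top view is hidden by the arm. In the side crop the finger tips sit around (361,153) and (376,162) full-frame, a few pixels above where the calibration puts the TCP. I descend part-way and compare with an overlay.

Request:
{"fn": "step_arm", "kwargs": {
  "increments": [
    [[0.1,2.5,0.2],[0,0,0]],
    [[0.1,5.3,0.2],[0,0,0]],
    [[0.1,5.3,0.2],[0,0,0]],
    [[0.1,5.3,0.2],[0,0,0]]
  ]
}}

```text
clock: 2.7
tcp_pos: [0.5678, -0.2271, 0.166]
eef_rot: [-1.572, 0.003, -0.106]
wrist_force: [-0.4, 0.1, 1.0]
gripper_width: 0.035
```

```bash
python3 -c "
from h import *
s=arm.read_camera('side');cv2.imwrite('pics/side2.png',s)
st=arm.state();p=st['tcp_pos'];M=R.from_euler('xyz',st['eef_rot'])
h=np.load('handle.npy'); inc([h[0],h[1],.122],h[2])
im=cv2.resize(s[110:230,290:410],(720,720),interpolation=2)[:600]
def dot(X,col):
    for u in np.atleast_2d(X): cv2.circle(im,tuple(int(v) for v in ((proj('side',u)[0]-[290,110]+.5)*6)),3,col,-1)
w=st['gripper_width']/2
dot(p+M.apply([[sx*(w+d),0,zz] for sx in(1,-1) for d in(0,.0175) for zz in(-.009,.009)]),(0,0,255))
dot(pose2(*h,[[0,.06,.135],[0,-.06,.135],[0,0,.135]]),(0,255,0))
cv2.imwrite('pics/v2.png',im)"
```

```text
tcp [ 0.5692 -0.2268  0.1673] rot [-90.05  -0.    -6.06] t 2.75 w 0.03500936640705578 F [ 0.5 -0.2  0.3]
 shift cm [-0.03  4.53  0.2 ] turn deg [ 0.05 -0.47  0.  ]
```

View pics/v2.png

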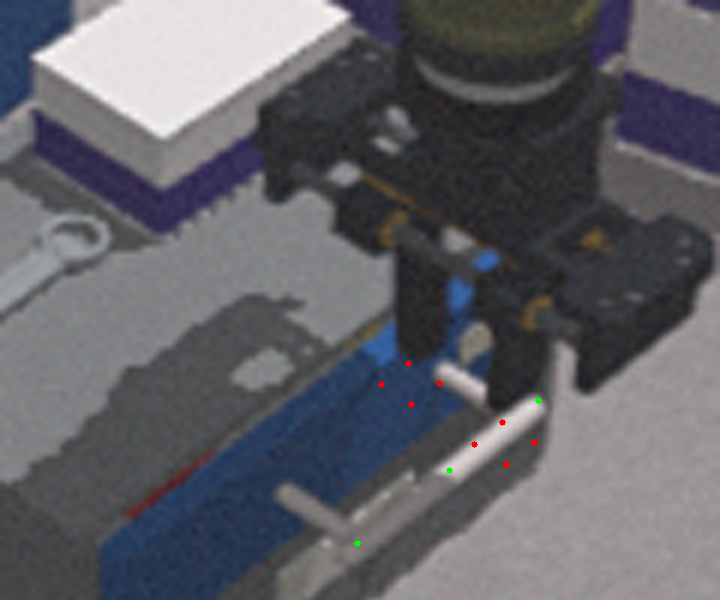

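The overlay shows the tips about 5 px above the predicted spots (red). The bar ends match the fit (green), so the tips should straddle the bar. Going to the nominal grip height is safe either way.

Request:
{"fn": "step_arm", "kwargs": {
  "increments": [
    [[0,2.0,0.2],[0,0,0]],
    [[0,4.5,0.2],[0,0,0]],
    [[0,4.5,0.2],[0,0,0]],
    [[0,4.5,0.2],[0,0,0]]
  ]
}}

```text
clock: 3.08
tcp_pos: [0.5698, -0.2239, 0.1225]
eef_rot: [-1.571, 0.0, -0.104]
wrist_force: [0.4, 0.1, 0.3]
gripper_width: 0.035
```

```bash
python3 -c "
from h import *
s=arm.read_camera('side')
st=arm.state();p=st['tcp_pos'];M=R.from_euler('xyz',st['eef_rot'])
h=np.load('handle.npy'); inc([h[0],h[1],.122],h[2])
im=cv2.resize(s[130:230,300:400],(600,600),interpolation=2)
w=st['gripper_width']/2
for u in p+M.apply([[sx*(w+d),0,zz] for sx in(1,-1) for d in(0,.0175) for zz in(-.009,.009)]): cv2.circle(im,tuple(int(v) for v in ((proj('side',u)[0]-[300,130]+.5)*6)),2,(0,0,255),-1)
cv2.imwrite('pics/v3.png',cv2.convertScaleAbs(im,alpha=1.6,beta=10))"
```

```text
tcp [ 0.5708 -0.2239  0.1233] rot [-90.04  -0.13  -5.97] t 3.1333 w 0.03489401217417659 F [ 0.5  0.8 -0.1]
 shift cm [-0.16  0.13 -0.11] turn deg [ 0.04 -0.38  0.13]
```

View pics/v3.png

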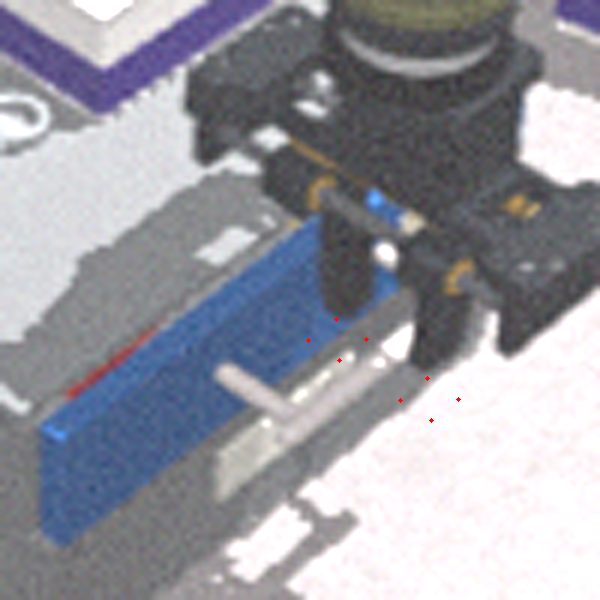

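Fingers straddle the bar, with tips seen at crop (345,312) and (435,362). They look higher than predicted, so I test by closing: a width of about 12 mm means the bar is held.

Request:
{"fn": "step_arm", "kwargs": {
  "increments": [
    [[0,0,0],[0,0,0]],
    [[0,0,0],[0,0,0]],
    [[0,0,0],[0,0,0]],
    [[0,0,0],[0,0,0]]
  ],
  "jaw": 0,
  "grip_force": 15
}}

```text
clock: 3.47
tcp_pos: [0.5704, -0.2234, 0.1224]
eef_rot: [-1.571, -0.001, -0.104]
wrist_force: [0.4, 0.7, 0.0]
gripper_width: 0.0102
```

Request:
{"fn": "step_arm", "kwargs": {
  "increments": [
    [[0,0,0],[0,0,0]],
    [[0,0,0],[0,0,0]]
  ]
}}

```text
clock: 3.63
tcp_pos: [0.57, -0.2233, 0.1218]
eef_rot: [-1.571, -0.0, -0.103]
wrist_force: [-0.6, -0.8, -1.0]
gripper_width: 0.0004
```

It closed fully, so the bar is not between the tips and one estimate is biased. I compare the cameras separately.

Run:
```python
from h import *
for n,px in(("T",[(370.8,229.3),(411.5,231.8)]),("S",[(348.3,201.2),(379.4,177.6)])):
    c={"T":"top","S":"side"}[n]; a,b=[ray(c,p,.135) for p in px]; print(n,"handle mid",(a+b)/2,"len",np.linalg.norm(a-b),"yaw",np.degrees(np.arctan2(*(a-b)[[1,0]]))-90)
for c,px in(("top",[(261.2,242.5),(260.5,266.2)]),("side",[(271,319),(295.5,336.5)])):
    a,b=[ray(c,p,.050) for p in px]; print(c,"pegs mid",(a+b)/2,"len",np.linalg.norm(a-b),"yaw",np.degrees(np.arctan2(*(a-b)[[1,0]])))
# nest plate corners (crop1) 
cr=lambda x,y:(235+x/6.667-.4,225+y/6.667-.4)
q=[ray("top",cr(*p),.01) for p in[(76,60),(293,66),(287,350),(67,343)]]; print("top plate",np.mean(q,0),[round(np.linalg.norm(q[i]-q[i-1]),4) for i in range(4)])
cs=lambda x,y:(235+(x-400)/4.444-.4,290+y/4.444-.4)
q=[ray("side",cs(*p),.01) for p in[(587,73),(783,212),(648,357),(450,207)]]; print("side plate",np.mean(q,0),[round(np.linalg.norm(q[i]-q[i-1]),4) for i in range(4)])
print("origin proj",proj("top",[0,0,0]),proj("side",[0,0,0.]))
print(P["top"]["pose"][:3,3],P["side"]["pose"])
```

```text
T handle mid [ 0.57019145 -0.22799813  0.135     ] len 0.12581192344943892 yaw -4.215439686010853
S handle mid [ 0.56718556 -0.22071444  0.135     ] len 0.12107308347173432 yaw -6.649541096129624
top pegs mid [0.50829368 0.18064531 0.05      ] len 0.07597699699128402 yaw -1.845814786993395
side pegs mid [0.50174869 0.18972993 0.05      ] len 0.07436832798440147 yaw -1.4913679084978166
top plate [0.50836555 0.18135764 0.01      ] [np.float64(0.1388), np.float64(0.1065), np.float64(0.1393), np.float64(0.1072)]
side plate [0.50280867 0.18997099 0.01      ] [np.float64(0.1096), np.float64(0.1384), np.float64(0.1097), np.float64(0.1382)]
origin proj [[319.27056706 413.36456154]] [[515.01811355 400.93997006]]
[0.35720034 0.00724273 2.01407681] [[-0.79482498  0.46996348 -0.3839109  -0.0141425 ]
 [-0.60672588 -0.60323396  0.51767992  0.74855213]
 [ 0.01170257  0.64439361  0.76460443  1.24180417]
 [ 0.          0.          0.          1.        ]]
```

The cameras disagree by only about 1 cm. The visible tips being roughly 15–20 mm high would also explain the miss. I open, go 10 mm lower (the body still clears the cabinet top) and test again.

Request:
{"fn": "step_arm", "kwargs": {
  "increments": [
    [[0,0,0],[0,0,0]],
    [[0,0,0],[0,0,0]],
    [[0,0,0],[0,0,0]],
    [[0,0.5,0],[0,0,0]],
    [[0,1.0,0],[0,0,0]],
    [[0,1.0,0],[0,0,0]]
  ],
  "jaw": 3.5
}}

```text
clock: 4.13
tcp_pos: [0.569, -0.2231, 0.1102]
eef_rot: [-1.571, 0.002, -0.103]
wrist_force: [-0.1, 0.2, -0.2]
gripper_width: 0.0345
```

Request:
{"fn": "step_arm", "kwargs": {
  "increments": [
    [[0,0,0],[0,0,0]],
    [[0,0,0],[0,0,0]],
    [[0,0,0],[0,0,0]],
    [[0,0,0],[0,0,0]],
    [[0,0,0],[0,0,0]],
    [[0,0,0],[0,0,0]]
  ],
  "jaw": 0
}}

```text
clock: 4.63
tcp_pos: [0.5701, -0.2233, 0.1118]
eef_rot: [-1.571, -0.001, -0.104]
wrist_force: [-0.3, 0.6, 0.9]
gripper_width: 0.0004
```

```bash
python3 -c "
from h import *
s=arm.read_camera('side');t=arm.read_camera('top')
st=arm.state();p=st['tcp_pos'];M=R.from_euler('xyz',st['eef_rot'])
h=np.load('handle.npy'); inc([h[0],h[1],.122],h[2])
im=cv2.resize(s[130:230,300:400],(600,600),interpolation=2)
w=st['gripper_width']/2
for u in p+M.apply([[sx*(w+d),0,zz] for sx in(1,-1) for d in(0,.0175) for zz in(-.009,.009)]): cv2.circle(im,tuple(int(v) for v in ((proj('side',u)[0]-[300,130]+.5)*6)),2,(0,0,255),-1)
cv2.imwrite('pics/v4.png',cv2.convertScaleAbs(im,alpha=1.6,beta=10))"
```

```text
tcp [ 0.5701 -0.2233  0.1117] rot [-9.001e+01 -3.000e-02 -5.930e+00] t 4.7333 w 3.505803754097334e-05 F [0.7 0.  0.1]
 shift cm [-0.08 -1.03 -0.16] turn deg [ 0.01 -0.34  0.03]
```

View pics/v4.png

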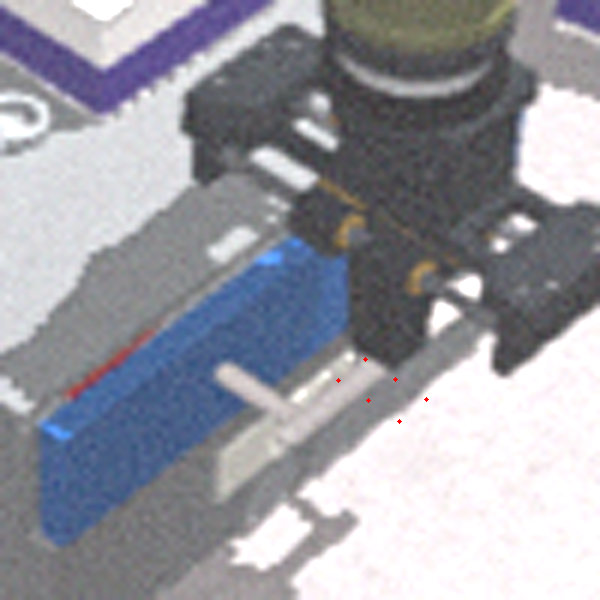

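The closed fingers end at about crop (392,365), occluding the bar, so they hang above or in front of it. Both cameras seem to show the gripper displaced from the nominal pose. I overlay the predicted gripper body outline in the top view, for the start and now, to measure that offset.

Run:
```python
from h import *
def ov(im,p,rot,x0,y0,n,f):
    M=R.from_euler('xyz',rot); k=cv2.resize(im[y0:y0+n,x0:x0+n],(n*f,n*f),interpolation=2); k=cv2.convertScaleAbs(k,alpha=1.7,beta=15)
    for z,col in((-.064,(0,0,255)),(-.10,(0,255,255))):
        q=[((proj('top',p+M.apply([a*.0935,z,b*.0375]))[0]-[x0,y0]+.5)*f).astype(int) for a,b in((1,1),(1,-1),(-1,-1),(-1,1))]
        cv2.polylines(k,[np.array(q)],True,col,1)
    return k
st=arm.state(); t=arm.read_camera('top')
a=ov(cv2.imread('pics/top0.png'),np.array([.233,-.58,.209]),[-np.pi/2,0,-1.189],480,290,100,4)
b=ov(t,st['tcp_pos'],st['eef_rot'],345,175,100,4)
cv2.imwrite('pics/v5.png',np.hstack([a,b]))
```

```text
(no output)
```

View pics/v5.png

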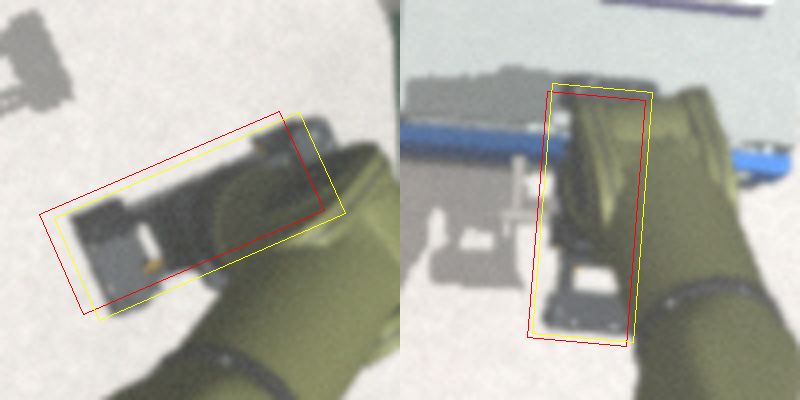

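Right panel: the wings span crop rows 72–335, against 84–343 predicted, shifted up and right by about 10 crop px. Left panel: the same outward shift at the start pose. Together with the side view this suggests the tips are really about 30 mm above the reported z. I check by touching the bar top (z = 0.141) gently with closed fingers.

Request:
{"fn": "step_arm", "kwargs": {
  "increments": [
    [[0,0.25,0],[0,0,0]],
    [[0,0.5,0],[0,0,0]],
    [[0,0.75,0],[0,0,0]],
    [[0,0.75,0],[0,0,0]]
  ]
}}

```text
clock: 5.12
tcp_pos: [0.5774, -0.224, 0.111]
eef_rot: [-1.573, -0.017, -0.104]
wrist_force: [-0.0, 0.8, 32.6]
gripper_width: 0.0003
```

```bash
python3 -c "
from cell import arm
s=arm.state();print(s['wrist_force'],s['moment'],s['tcp_pos'],s['eef_rot'])"
```

```text
[-1.78831592e-02  7.58727423e-01  3.25610177e+01] [-0.01857026 -0.06135894 -0.03786004] [ 0.57740022 -0.22403868  0.11099333] [-1.57291172 -0.01653018 -0.10356459]
```

Request:
{"fn": "step_arm", "kwargs": {
  "increments": [
    [[0,-1.5,0],[0,0,0]],
    [[0,-2.5,0],[0,0,0]],
    [[0,-2.5,0],[0,0,0]],
    [[0,-2.5,0],[0,0,0]]
  ],
  "jaw": 3.5
}}

```text
clock: 5.45
tcp_pos: [0.5698, -0.2233, 0.129]
eef_rot: [-1.571, -0.0, -0.104]
wrist_force: [0.2, 0.0, 0.5]
gripper_width: 0.0252
```

The contact is on the tool axis (moment about 0), so the tips sat on the bar. The reported z is about 30 mm too low: true tip z ≈ reported + 0.030. I now descend, open, to reported 0.091.

Request:
{"fn": "step_arm", "kwargs": {
  "increments": [
    [[0,0.5,0],[0,0,0]],
    [[0,1.2,0],[0,0,0]],
    [[0,1.8,0],[0,0,0]],
    [[0,2.4,0],[0,0,0]],
    [[0,2.4,0],[0,0,0]]
  ],
  "jaw": 3.5
}}

```text
clock: 5.87
tcp_pos: [0.5685, -0.2229, 0.1028]
eef_rot: [-1.57, 0.004, -0.103]
wrist_force: [-0.5, 0.2, 0.2]
gripper_width: 0.0353
```

Request:
{"fn": "step_arm", "kwargs": {
  "increments": [
    [[0,0.4,0],[0,0,0]],
    [[0,0.8,0],[0,0,0]],
    [[0,1.2,0],[0,0,0]],
    [[0,1.2,0],[0,0,0]]
  ]
}}

```text
clock: 6.2
tcp_pos: [0.5694, -0.2231, 0.0922]
eef_rot: [-1.571, 0.001, -0.103]
wrist_force: [0.2, 0.4, 0.3]
gripper_width: 0.0355
```

Request:
{"fn": "step_arm", "kwargs": {
  "increments": [
    [[0,0,0],[0,0,0]],
    [[0,0,0],[0,0,0]],
    [[0,0,0],[0,0,0]],
    [[0,0,0],[0,0,0]],
    [[0,0,0],[0,0,0]]
  ],
  "jaw": 0,
  "grip_force": 10
}}

```text
clock: 6.62
tcp_pos: [0.5706, -0.2233, 0.0935]
eef_rot: [-1.571, -0.001, -0.103]
wrist_force: [2.3, 0.1, 0.4]
gripper_width: 0.0117
```

Bar gripped (11.7 mm). Pulling along tool −x.

Request:
{"fn": "step_arm", "kwargs": {
  "increments": [
    [[-1,0,0],[0,0,0]],
    [[-3,0,0],[0,0,0]],
    [[-5,0,0],[0,0,0]],
    [[-7,0,0],[0,0,0]],
    [[-9,0,0],[0,0,0]],
    [[-11,0,0],[0,0,0]],
    [[-12.5,0,0],[0,0,0]],
    [[-12.5,0,0],[0,0,0]]
  ],
  "grip_force": 25
}}

```text
clock: 7.28
tcp_pos: [0.4405, -0.2108, 0.0934]
eef_rot: [-1.573, 0.007, -0.105]
wrist_force: [-2.9, -1.3, 3.0]
gripper_width: 0.0111
```

Request:
{"fn": "step_arm", "kwargs": {
  "increments": [
    [[-0.4,0,0],[0,0,0]],
    [[-0.8,0,0],[0,0,0]],
    [[-0.8,0,0],[0,0,0]]
  ]
}}

```text
clock: 7.53
tcp_pos: [0.4378, -0.2105, 0.0934]
eef_rot: [-1.572, -0.001, -0.104]
wrist_force: [-0.5, -3.8, 3.6]
gripper_width: 0.0108
```

Request:
{"fn": "step_arm", "kwargs": {
  "increments": [
    [[-0.3,0,0],[0,0,0]],
    [[-0.6,0,0],[0,0,0]],
    [[-0.6,0,0],[0,0,0]]
  ]
}}

```text
clock: 7.78
tcp_pos: [0.432, -0.2099, 0.0934]
eef_rot: [-1.572, -0.001, -0.104]
wrist_force: [0.9, -4.8, 3.9]
gripper_width: 0.0112
```

Request:
{"fn": "step_arm", "kwargs": {
  "increments": [
    [[-0.3,0,0],[0,0,0]],
    [[-0.5,0,0],[0,0,0]],
    [[-0.5,0,0],[0,0,0]]
  ]
}}

```text
clock: 8.03
tcp_pos: [0.4285, -0.2095, 0.0934]
eef_rot: [-1.572, -0.003, -0.104]
wrist_force: [2.8, -5.4, 1.2]
gripper_width: 0.0111
```

Request:
{"fn": "step_arm", "kwargs": {
  "increments": [
    [[-0.3,0,0],[0,0,0]],
    [[-0.5,0,0],[0,0,0]],
    [[-0.5,0,0],[0,0,0]]
  ]
}}

```text
clock: 8.28
tcp_pos: [0.4288, -0.2095, 0.0935]
eef_rot: [-1.571, -0.013, -0.104]
wrist_force: [11.6, -7.2, -8.5]
gripper_width: 0.011
```

Stop reached after about 143 mm (the force rises). I release, rise and move aside to look into the drawer.

Request:
{"fn": "step_arm", "kwargs": {
  "increments": [
    [[0.4,0,0],[0,0,0]],
    [[0.4,0,0],[0,0,0]],
    [[0.4,0,0],[0,0,0]],
    [[0.4,-4,0],[0,0,0]],
    [[0.4,-8,0],[0,0,0]],
    [[0.4,-12,0],[0,0,0]],
    [[0.4,-16,0],[0,0,0]],
    [[0.4,-18,2],[0,0,0]]
  ],
  "jaw": 3.5
}}

```text
clock: 8.95
tcp_pos: [0.4278, -0.1911, 0.2764]
eef_rot: [-1.573, -0.003, -0.109]
wrist_force: [0.3, -0.8, 0.2]
gripper_width: 0.0349
```

Request:
{"fn": "step_arm", "kwargs": {
  "increments": [
    [[0,0,25],[0,0,0]],
    [[0,0,25],[0,0,0]],
    [[0,0,25],[0,0,0]],
    [[0,0,25],[0,0,0]],
    [[0,0,25],[0,0,0]],
    [[0,0,25],[0,0,0]],
    [[0,0,25],[0,0,0]]
  ],
  "jaw": 8.8
}}

```text
clock: 9.53
tcp_pos: [0.4527, 0.0711, 0.2736]
eef_rot: [-1.564, -0.0, -0.088]
wrist_force: [0.3, -0.5, -0.6]
gripper_width: 0.0789
```

Run:
```python
from h import *
s=arm.read_camera('side');t=arm.read_camera('top'); cv2.imwrite('pics/t3.png',t);cv2.imwrite('pics/s3.png',s)
for c in('top','side'):
  for q in('yellow_top','red_top'):
    for r in arm.regions_of(c,q): print(c,q,np.round(r["position"]),round(r["conf"],2),r["region"].sum(),np.round(cv2.boxPoints(rect(r["region"])),1).tolist())
a=cv2.resize(t[170:270,340:440],(400,400),interpolation=2);b=cv2.resize(s[120:240,280:400],(400,400),interpolation=2)
st=arm.state()
a2=cv2.resize(t[160:310,250:400],(400,400),interpolation=2)
cv2.imwrite('pics/v6.png',np.hstack([a,b])); print(st['tcp_pos'])
```

```text
top yellow_top [406. 228.] 0.68 625 [[392.6000061035156, 240.60000610351562], [400.20001220703125, 210.10000610351562], [420.20001220703125, 215.10000610351562], [412.6000061035156, 245.60000610351562]]
top red_top [371. 226.] 0.63 704 [[358.29998779296875, 211.10000610351562], [380.3999938964844, 209.89999389648438], [382.29998779296875, 242.89999389648438], [360.1000061035156, 244.10000610351562]]
side yellow_top [375. 185.] 0.72 694 [[352.20001220703125, 180.5], [368.3999938964844, 162.60000610351562], [396.0, 187.8000030517578], [379.79998779296875, 205.60000610351562]]
side red_top [331. 210.] 0.41 58 [[322.0, 208.0], [323.6000061035156, 204.8000030517578], [336.0, 211.0], [334.3999938964844, 214.1999969482422]]
[0.45294919 0.05839004 0.27264371]
```

View pics/v6.png

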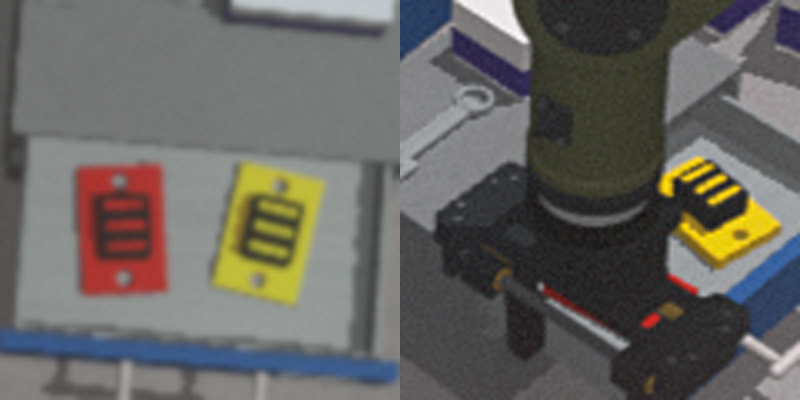

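Yellow is the right-hand top (network and colour agree), red the left. In the top crop the yellow plate corners are (237,160),(326,180),(299,305),(212,285) and the holes (281,186),(258,280). In the side crop the visible corners are (718,268) and (780,222), with a hole at (742,235). The drawer looks fully open.

Run:
```python
from h import *
T=lambda x,y:(340+x/4-.4,170+y/4-.4); S=lambda x,y:(280+(x-400)/3.333-.4,120+y/3.333-.4)
z=.119; c=lambda a,b:[a*.05,b*.033,z]
ot=[("top",T(237,160)),("top",T(326,180)),("top",T(299,305)),("top",T(212,285)),("top",T(281,186)),("top",T(258,280))]
lt=[c(1,1),c(1,-1),c(-1,-1),c(-1,1),[.038,0,z],[-.038,0,z]]
os_=[("side",S(718,268)),("side",S(780,222)),("side",S(742,235))]; ls=[c(-1,1),c(-1,-1),[-.038,0,z]]
a=fit2(ot,lt,[.57,-.26,-.24]); b=fit2(os_,ls,[.57,-.26,-.24]); print(a-b)
m=(a+b)/2; m[2]=a[2]; np.save("yel.npy",m)
print(np.round(arm.state()['qpos'],2)); inc([m[0],m[1],.19],m[2]+np.pi/2)
```

```text
fit [ 0.5803 -0.279  -0.2384] yaw -13.66 res px [1.0, 0.3, -0.6, -0.0, -0.5, -0.1, 0.5, 0.1, -0.5, -0.2, 0.2, -0.0]
fit [ 0.5747 -0.2655 -0.1805] yaw -10.34 res px [0.9, -1.1, -0.1, 0.8, -0.8, 0.4]
[ 0.00555566 -0.01350534 -0.05797745]
[ 0.17  0.42 -0.58  1.95  0.3   0.86 -0.68]
tcp [0.4529 0.0584 0.2726] rot [-9.008e+01  7.000e-02 -6.090e+00] t 9.8333 w 0.087835222602872 F [0.4 0.7 0.6]
 shift cm [ 15.9    8.29 -31.55] turn deg [ 1.000e-02 -8.243e+01 -1.200e-01]
```

Request:
{"fn": "step_arm", "kwargs": {
  "increments": [
    [[16,5,-31.5],[0,-82.4,0]],
    [[16,5,-31.5],[0,-82.4,0]],
    [[16,5,-31.5],[0,-82.4,0]],
    [[16,5,-31.5],[0,-82.4,0]],
    [[16,5,-31.5],[0,-82.4,0]],
    [[16,5,-31.5],[0,-82.4,0]],
    [[16,5,-31.5],[0,-82.4,0]],
    [[16,5,-31.5],[0,-82.4,0]]
  ],
  "jaw": 6.4
}}

```text
clock: 10.5
tcp_pos: [0.5706, -0.252, 0.2257]
eef_rot: [-1.57, 0.001, 0.898]
wrist_force: [1.8, 0.5, 0.9]
gripper_width: 0.0642
```

```bash
python3 -c "
from h import *
h=np.load('yel.npy'); inc([h[0],h[1],.16],h[2]+np.pi/2)"
```

```text
tcp [ 0.5706 -0.252   0.2257] rot [-8.996e+01  7.000e-02  5.144e+01] t 10.5 w 0.0641729204642246 F [1.8 0.5 0.9]
 shift cm [-1.15  6.57 -1.81] turn deg [ -0.05 -24.89  -0.06]
```

Request:
{"fn": "step_arm", "kwargs": {
  "increments": [
    [[-1.2,2,-1.8],[0,-24.9,0]],
    [[-1.2,4,-1.8],[0,-24.9,0]],
    [[-1.2,6.5,-1.8],[0,-24.9,0]],
    [[-1.2,6.5,-1.8],[0,-24.9,0]],
    [[-1.2,6.5,-1.8],[0,-24.9,0]],
    [[-1.2,6.5,-1.8],[0,-24.9,0]]
  ]
}}

```text
clock: 11.0
tcp_pos: [0.5775, -0.2695, 0.1612]
eef_rot: [-1.57, -0.0, 1.326]
wrist_force: [-0.5, 0.1, -0.3]
gripper_width: 0.064
```

Run:
```python
from h import *
h=np.load('yel.npy'); inc([h[0],h[1],.094],h[2]+np.pi/2)
st=arm.state();p=st['tcp_pos']+[0,0,.030];M=R.from_euler('xyz',st['eef_rot']);w=st['gripper_width']/2
s=arm.read_camera('side');t=arm.read_camera('top'); cv2.imwrite('pics/t4.png',t);cv2.imwrite('pics/s4.png',s)
im=cv2.convertScaleAbs(cv2.resize(s[110:210,320:420],(600,600),interpolation=2),alpha=1.6,beta=10)
for u in p+M.apply([[sx*(w+d),0,zz] for sx in(1,-1) for d in(0,.0175) for zz in(-.009,.009)]): cv2.circle(im,tuple(int(v) for v in ((proj('side',u)[0]-[320,110]+.5)*6)),2,(0,0,255),-1)
cv2.imwrite('pics/v7.png',im)
```

```text
tcp [ 0.5775 -0.2695  0.1612] rot [-8.997e+01 -1.000e-02  7.597e+01] t 11.0 w 0.06399250580250486 F [-0.5  0.1 -0.3]
 shift cm [-0.27  6.72 -0.07] turn deg [-0.03 -0.36  0.01]
```

View pics/v7.png

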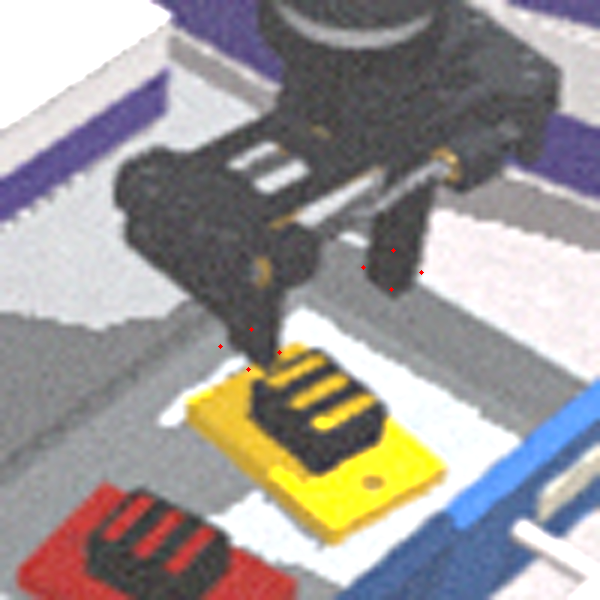

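With +30 mm in z the predicted tips (red) match the seen tips, (265,370) and (400,297), within about 2 px. The block top centre is at crop (315,390). I compute the correction relative to the seen tips.

Run:
```python
from h import *
st=arm.state();p=st['tcp_pos']+[0,0,.030]
off=np.array([2.,.5])
px=np.array([320+315/6,110+390/6])-.5
print("block rel, side",ray('side',px-off,.143)[:2])
print("block w/o off",ray('side',px,.143)[:2])
yp=(np.array([374,482])/6+[320,110]-.5); hole=ray('side',yp-off,.119); a=np.load('yel.npy')[2]
print("hole -> centre",hole[:2]+.038*np.array([np.cos(a),np.sin(a)]))
cn=[ray('side',np.array(q)/6+[320,110]-.5-off,.119) for q in((330,533),(445,465),(187,405))]
print("centre from corners",(cn[1]+cn[2])[:2]/2,"len",np.linalg.norm(cn[0]-cn[1]),np.linalg.norm(cn[0]-cn[2]))
```

```text
block rel, side [ 0.58298459 -0.26954272]
block w/o off [ 0.57779231 -0.27120202]
hole -> centre [ 0.57986509 -0.26855191]
centre from corners [ 0.57981821 -0.26813497] len 0.06749409440608095 0.09846753352386645
```

Request:
{"fn": "step_arm", "kwargs": {
  "increments": [
    [[0,2,-0.15],[0,0,0]],
    [[0,4,-0.15],[0,0,0]],
    [[0,5.5,-0.15],[0,0,0]],
    [[0,6.2,-0.15],[0,0,0]],
    [[0,6.6,-0.15],[0,0,0]],
    [[0,6.6,-0.15],[0,0,0]]
  ]
}}

```text
clock: 11.6
tcp_pos: [0.5797, -0.2685, 0.0951]
eef_rot: [-1.57, 0.0, 1.33]
wrist_force: [0.1, -0.0, -0.2]
gripper_width: 0.0639
```

Request:
{"fn": "step_arm", "kwargs": {
  "increments": [
    [[0,0,0],[0,0,0]],
    [[0,0,0],[0,0,0]],
    [[0,0,0],[0,0,0]],
    [[0,0,0],[0,0,0]],
    [[0,0,0],[0,0,0]],
    [[0,0,0],[0,0,0]]
  ],
  "jaw": 0,
  "grip_force": 30
}}

```text
clock: 12.1
tcp_pos: [0.5801, -0.2698, 0.0963]
eef_rot: [-1.572, 0.002, 1.329]
wrist_force: [-1.1, -4.2, 5.9]
gripper_width: 0.0398
```

Held (39.8 mm, the block's width). Lift straight up, then over to the nest.

Request:
{"fn": "step_arm", "kwargs": {
  "increments": [
    [[0,-1,0],[0,0,0]],
    [[0,-3,0],[0,0,0]],
    [[0,-5.5,0],[0,0,0]],
    [[0,-8,0],[0,0,0]],
    [[0,-10.5,0],[0,0,0]],
    [[0,-12,0],[0,0,0]],
    [[0,-12,0],[0,0,0]]
  ]
}}

```text
clock: 12.68
tcp_pos: [0.5819, -0.267, 0.2192]
eef_rot: [-1.577, -0.002, 1.331]
wrist_force: [-0.1, 1.0, -2.1]
gripper_width: 0.0397
```

```bash
python3 -c "
from h import *
inc([.504,.187,.16],np.radians(88.2))
print(arm.state()['qpos'])"
```

```text
tcp [ 0.5819 -0.267   0.2192] rot [-90.34  -0.11  76.28] t 12.6833 w 0.03970008313138323 F [-0.1  1.  -2.1]
 shift cm [42.25  5.89 18.37] turn deg [  0.35 -11.92   0.07]
[ 0.80079466  0.82169973 -0.88606455  1.4903092   0.67087342  1.14563837
  1.12486108]
```

Request:
{"fn": "step_arm", "kwargs": {
  "increments": [
    [[2,0,0.9],[0,-1,0]],
    [[5,0,2.2],[0,-2,0]],
    [[8,0,3.5],[0,-3,0]],
    [[11,0,4.8],[0,-4,0]],
    [[14,0,6.1],[0,-5,0]],
    [[17,0,7.4],[0,-6,0]],
    [[20,0,8.7],[0,-7,0]],
    [[23,0,10],[0,-8,0]]
  ]
}}

```text
clock: 13.35
tcp_pos: [0.5356, -0.0195, 0.2141]
eef_rot: [-1.568, -0.0, 1.471]
wrist_force: [0.6, -0.4, -1.6]
gripper_width: 0.0398
```

```bash
python3 -c "
from h import *
inc([.504,.187,.10],np.radians(88.2))"
```

```text
tcp [ 0.5356 -0.0195  0.2141] rot [-8.984e+01 -2.000e-02  8.431e+01] t 13.35 w 0.03980758124596171 F [ 0.6 -0.4 -1.6]
 shift cm [20.23 11.44  5.16] turn deg [-0.16 -3.89  0.03]
```

Request:
{"fn": "step_arm", "kwargs": {
  "increments": [
    [[3,1,0.8],[0,-1,0]],
    [[6,2,1.5],[0,-2,0]],
    [[9,4,2.3],[0,-3,0]],
    [[12,6,3],[0,-3.9,0]],
    [[15,8,3.8],[0,-3.9,0]],
    [[18,10,4.6],[0,-3.9,0]],
    [[20.2,11.4,5.2],[0,-3.9,0]],
    [[20.2,11.4,5.2],[0,-3.9,0]]
  ]
}}

```text
clock: 14.02
tcp_pos: [0.5016, 0.1915, 0.0986]
eef_rot: [-1.564, -0.004, 1.547]
wrist_force: [-0.2, 0.9, -1.5]
gripper_width: 0.0398
```

Request:
{"fn": "step_arm", "kwargs": {
  "increments": [
    [[0,0,0],[0,0,0]],
    [[0,0,0],[0,0,0]]
  ]
}}

```text
clock: 14.18
tcp_pos: [0.5052, 0.1841, 0.1006]
eef_rot: [-1.569, 0.001, 1.538]
wrist_force: [0.6, 0.2, -2.0]
gripper_width: 0.0395
```

Run:
```python
from h import *
inc([.504,.187,.0293],np.radians(88.2))
s=arm.read_camera('side');t=arm.read_camera('top'); cv2.imwrite('pics/t5.png',t);cv2.imwrite('pics/s5.png',s)
a=cv2.resize(s[265:385,215:335],(600,600),interpolation=2)
b=cv2.resize(t[220:290,225:295],(200,200),interpolation=2)
cv2.imwrite('pics/v8.png',cv2.convertScaleAbs(np.hstack([a,np.vstack([b,np.zeros((400,200,3),np.uint8)])]),alpha=1.5,beta=8))
for r in arm.regions_of('side','yellow_top'): print(np.round(r['position'],1),round(r['conf'],2),r['region'].sum(),np.round(cv2.boxPoints(rect(r["region"])),1).tolist())
```

```text
tcp [0.5052 0.1841 0.1006] rot [-8.989e+01  8.000e-02  8.813e+01] t 14.1833 w 0.03946641239431036 F [ 0.6  0.2 -2. ]
 shift cm [0.3  7.13 0.12] turn deg [-0.11 -0.07 -0.08]
```

View pics/v8.png

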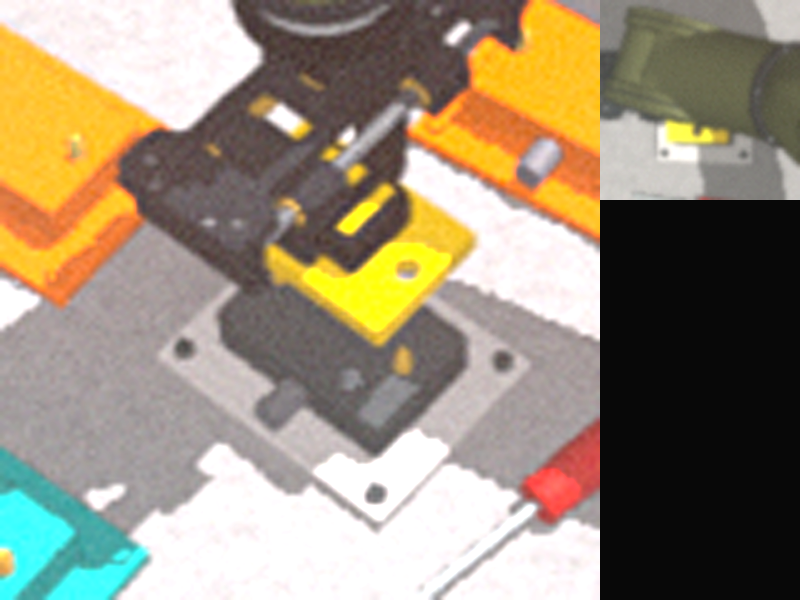

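Twelve pictures have now been viewed, so the rest is by numbers. This one shows the part held level over the real nest: hole at crop (407,268), plate corners (378,333) and (475,240), −x peg at (403,345–372).

Run:
```python
from h import *
def blobs(im,lo,hi,box,mn=2):
    x0,y0,x1,y1=box; m=cv2.inRange(cv2.cvtColor(im,cv2.COLOR_BGR2HSV)[y0:y1,x0:x1],lo,hi); n,l,s,c=cv2.connectedComponentsWithStats(m)
    return [(s[i].tolist(),np.round(c[i]+[x0,y0],2).tolist()) for i in range(1,n) if s[i,4]>=mn]
s0=cv2.imread('pics/side0.png');t0=cv2.imread('pics/top0.png');s5=cv2.imread('pics/s5.png');t5=cv2.imread('pics/t5.png')
B=((10,90,60),(32,255,255))
print("pegs side0",blobs(s0,*B,(255,305,315,350))); print("pegs top0",blobs(t0,*B,(250,235,275,275),1)); print("peg s5",blobs(s5,*B,(285,330,310,345)))
print("yellow t5",blobs(t5,(22,120,80),(34,255,255),(225,220,300,290)))
m=cv2.inRange(cv2.cvtColor(t5,cv2.COLOR_BGR2HSV),(22,120,60),(34,255,255))[258:274,238:275]
print("\n".join("".join(".#"[v>0] for v in r) for r in m))
g=cv2.cvtColor(s5,cv2.COLOR_BGR2HSV)
print("s5 near hole, sat"); print(g[313:324,288:306,1])
m=cv2.inRange(g,(22,120,60),(34,255,255))[290:340,262:314]
print("\n".join("".join(".#"[v>0] for v in r) for r in m))
```

```text
pegs side0 [([14, 12, 4, 5, 17], [270.41, 318.88]), ([39, 29, 4, 6, 18], [295.22, 336.78])]
pegs top0 [([10, 7, 2, 2, 3], [260.67, 242.33]), ([10, 31, 2, 1, 2], [260.5, 266.0])]
peg s5 [([0, 0, 10, 5, 27], [289.67, 331.15]), ([9, 4, 4, 6, 19], [295.32, 336.84])]
yellow t5 [([23, 42, 22, 8, 125], [257.85, 266.22])]Traceback (most recent call last):
  File "<stdin>", line 10, in <module>
  File "<stdin>", line 10, in <genexpr>
  File "<stdin>", line 10, in <genexpr>
TypeError: string indices must be integers, not 'numpy.bool'
```

Run:
```python
from h import *
s5=cv2.imread('pics/s5.png');t5=cv2.imread('pics/t5.png');t0=cv2.imread('pics/top0.png')
show=lambda m:print("\n".join("".join(".#"[int(v>0)] for v in r) for r in m))
Y=((22,120,60),(34,255,255))
print("top 258,238");show(cv2.inRange(cv2.cvtColor(t5,cv2.COLOR_BGR2HSV),*Y)[258:274,238:275])
g=cv2.cvtColor(s5,cv2.COLOR_BGR2HSV)
print("side hole rows313 cols288"); print(g[314:323,290:303,1])
print("side 290,262");show(cv2.inRange(g,*Y)[295:336,265:314])
# nest plate edges in t0: white plate mask
gr=cv2.cvtColor(t0,cv2.COLOR_BGR2GRAY); print("col 262 rows 268..282",gr[268:282,255],gr[268:282,268]); print("t5 same",cv2.cvtColor(t5,cv2.COLOR_BGR2GRAY)[264:282,255])
```

```text
top 258,238
.....................................
.....................................
.....................................
.....................................
..........#####......................
..........##########.................
...........#########...###...........
...........#########..##########.....
...........#########..##########.....
...........#####################.....
...........#####################.....
.............###################.....
.....................................
.....................................
.....................................
.....................................
side hole rows313 cols288
[[ 93 188 225 239 242 238 255 255 255 236 220 221 205]
 [194 226 242 255 247 253 245 247 252 255 243 238 224]
 [223 241 242 243 253 224 220 232 239 238 239 245 255]
 [255 240 255 242 227 212 203 216 206 238 242 255 250]
 [235 255 231 237 202 194 183 174 183 214 253 255 228]
 [255 253 244 237 159  83  69  91 166 225 239 244 235]
 [255 241 221 219 143  37  26  80 191 231 239 222 221]
 [248 225 255 233 226 198 192 215 242 234 232 210 194]
 [255 253 249 
[... 1624 characters left out ...]
##############................
.................###############.................
.................#############.#.................
....................###########..................
.....................#########...................
.......................######....................
.......................#####.....................
..........................#......................
.................................................
.................................................
col 262 rows 268..282 [ 75  81 110 147 166 168 170 163 148 133 128 128 127 128] [ 76  76  98 143 165 172 172 171 165 145 129 124 126 127]
t5 same [153 165 167 170 165 142 129 153 170 172 172 170 150 135 130 130 130 130]
```

Run:
```python
from h import *
st=arm.state(); tc=st['tcp_pos']; print("tcp",tc,np.degrees(st['eef_rot'][2])-90)
zb=tc[2]+.0107; zt=zb+.012; yaw=st['eef_rot'][2]-np.pi/2; e=np.array([np.cos(yaw),np.sin(yaw)])
for dz in(0,.003,-.003):
  h=ray('side',(296.1,318.7),zt+dz)[:2]; cs=h+.038*e
  bc=ray('side',(290.8,332.8),zb+dz)[:2]; cb=bc+.05*e+.033*np.array([e[1],-e[0]])
  rc=ray('side',(309.5,313.2),zt+dz)[:2]; cr=rc+.05*e-.033*np.array([e[1],-e[0]])
  ct=ray('top',(259.1,269.6),zt+dz)[:2]+.05*e
  print(dz,"part side hole",np.round(cs,4),"corner",np.round(cb,4),np.round(cr,4),"top",np.round(ct,4))
a,b=[ray('side',p,.047)[:2] for p in((270.41,318.88),(295.25,336.8))]; d=a-b; print("nest side",(a+b)/2,np.linalg.norm(d),np.degrees(np.arctan2(d[1],d[0])))
a,b=[ray('top',p,.052)[:2] for p in((260.67,242.33),(260.5,266.2))]; d=a-b; print("nest top",(a+b)/2,np.linalg.norm(d),np.degrees(np.arctan2(d[1],d[0])))
```

```text
tcp [0.50644254 0.18342293 0.10150598] -2.0051436991976317
0 part side hole [0.4999 0.1883] corner [0.5022 0.1841] [0.4989 0.1918] top [0.5056 0.1778]
0.003 part side hole [0.4986 0.1898] corner [0.501  0.1855] [0.4976 0.1933] top [0.5055 0.1776]
-0.003 part side hole [0.5012 0.1868] corner [0.5035 0.1827] [0.5001 0.1902] top [0.5058 0.1781]
nest side [0.50367097 0.18909848] 0.0759089570316916 -1.7503339470410155
nest top [0.50842344 0.18131469] 0.07643118661873712 -0.5643470710464318
```

Both cameras give nest − part ≈ (+3, +2) mm. I apply that and descend to about 8 mm above the pegs, then measure again.

Request:
{"fn": "step_arm", "kwargs": {
  "increments": [
    [[0.2,1,-0.3],[0,0,0]],
    [[0.2,2,-0.3],[0,0,0]],
    [[0.2,3,-0.3],[0,0,0]],
    [[0.2,4,-0.3],[0,0,0]],
    [[0.2,4.8,-0.3],[0,0,0]],
    [[0.2,4.8,-0.3],[0,0,0]],
    [[0.2,4.8,-0.3],[0,0,0]]
  ]
}}

```text
clock: 14.92
tcp_pos: [0.5086, 0.1867, 0.0527]
eef_rot: [-1.57, 0.001, 1.538]
wrist_force: [0.6, 0.6, -1.3]
gripper_width: 0.0399
```

Run:
```python
from h import *
inc([.508,.1865,.0293],np.radians(88.2))
s5=arm.read_camera('side');t5=arm.read_camera('top');cv2.imwrite('pics/t6.png',t5);cv2.imwrite('pics/s6.png',s5)
show=lambda m:print("\n".join("".join(".#"[int(v>0)] for v in r) for r in m))
Y=((22,120,60),(34,255,255))
print("top 258,240");show(cv2.inRange(cv2.cvtColor(t5,cv2.COLOR_BGR2HSV),*Y)[258:274,240:275])
g=cv2.cvtColor(s5,cv2.COLOR_BGR2HSV)
print("side 305,262");show(cv2.inRange(g,*Y)[305:350,262:312])
print("sat rows 322 cols 288"); print(g[324:338,288:303,1])
```

```text
tcp [0.5086 0.1867 0.0527] rot [-8.993e+01  4.000e-02  8.813e+01] t 14.9167 w 0.03988107957172263 F [ 0.6  0.6 -1.3]
 shift cm [-0.02  2.34  0.06] turn deg [-0.07 -0.07 -0.04]
top 258,240
...................................
...................................
...................................
.........###.......................
.........###########...............
.........#####################.....
.........#####################.....
.........##########.##########.....
.........##########.##########.....
.........#####################.....
.........#####################.....
............##################.....
...................................
...................................
...................................
...................................
side 305,262
..........###.....................................
..................................................
..................##..............................
..................#...............................
.................#................................
.......................#..........................
.................
[... 2176 characters left out ...]
8 209]
 [142 175 197 212 210 214 207 204 211 202 206 201 209 194 200]
 [220 230 211 216 207 198 206 201 218 197 211 211 199 212 203]
 [241 244 233 243 208 197 212 198 196 197 199 213 198 219 207]
 [255 235 248 236 220 196 179 185 190 195 199 200 207 209 208]
 [229 236 231 228 195 108  33  47 117 193 213 197 209 214 184]
 [234 229 247 233 225 174 124 129 205 233 245 222 193 170 123]
 [233 231 253 250 238 243 228 225 241 235 231 211 195 157  66]
 [240 232 255 255 231 239 231 235 227 230 206 193 153  70   8]
 [244 232 233 236 240 232 253 236 226 204 194 149  65   4  20]
 [249 233 234 227 247 255 238 220 215 207 178  78  28   8  11]
 [244 233 240 222 224 239 225 206 192 168  75  25  13   4  20]]
```

Run:
```python
from h import *
st=arm.state(); tc=np.array([.5083,.1865,.0527]); zb=tc[2]+.0107; zt=zb+.012; yaw=np.radians(-1.85); e=np.array([np.cos(yaw),np.sin(yaw)]); n=np.array([e[1],-e[0]])
for dz in(0,.003,-.003):
  cs=ray('side',(294.5,329.8),zt+dz)[:2]+.038*e; cb=ray('side',(289.2,345.2),zb+dz)[:2]+.05*e+.033*n; cr=ray('side',(307.7,324.5),zt+dz)[:2]+.05*e-.033*n
  ct=ray('top',(259.0,269.5),zt+dz)[:2]+.05*e; ch=ray('top',(259.0,265.5),zt+dz)[:2]+.038*e
  print(dz,"side hole",np.round(cs,4),"corners",np.round(cb,4),np.round(cr,4),np.round((cb+cr)/2,4),"top edge",np.round(ct,4),"hole",np.round(ch,4))
t=cv2.imread('pics/t6.png'); t0=cv2.imread('pics/top0.png'); s0=cv2.imread('pics/side0.png')
print("t6 V"); print(cv2.cvtColor(t,cv2.COLOR_BGR2HSV)[262:272,246:273,1])
print("t0 gray base edges cols 246..276 row 262"); print(cv2.cvtColor(t0,cv2.COLOR_BGR2GRAY)[[250,256,262],246:278])
print(cv2.cvtColor(t0,cv2.COLOR_BGR2GRAY)[236:276,255])
```

```text
0 side hole [0.505  0.1892] corners [0.5051 0.1884] [0.5034 0.1927] [0.5042 0.1905] top edge [0.5085 0.1827] hole [0.5091 0.1831]
0.003 side hole [0.5038 0.1906] corners [0.5039 0.1897] [0.5022 0.1942] [0.503 0.192] top edge [0.5083 0.1825] hole [0.5089 0.1828]
-0.003 side hole [0.5063 0.1877] corners [0.5063 0.187 ] [0.5046 0.1912] [0.5054 0.1891] top edge [0.5087 0.183 ] hole [0.5093 0.1834]
t6 V
[[ 12  26  87 152 172 175 166 154 143 138 148 155 142 128 108 107 100  98
   86  71  72  98 117 115  75  54  58]
 [ 10  29  90 155 178 186 184 184 180 181 179 184 174 155 147 151 155 151
  144 126 132 146 158 149 103  52  35]
 [ 10  27  88 156 182 190 191 188 190 188 190 184 167 134 145 171 171 176
  174 169 169 174 179 167 112  33  15]
 [ 15  27  84 155 183 191 191 187 189 190 190 182 136 105 135 169 179 181
  185 181 188 183 180 168 106  28  16]
 [ 10  28  80 148 183 191 190 187 187 190 190 179 141 119 152 172 178 184
  183 181 182 179 183 165  99  25  13]
 [  9  26  77 143 180 187 186 191 190 188 187 182 171 159 168 181 185 187
  185 185 179 182 175 161  96  17  13]
 [ 11  22  72 131 16
[... 337 characters left out ...]
 15  14  14  15  13  17  16  17  20  18  16  16  16  18
   21  21  24  22  21  16  16  16  12]]
t0 gray base edges cols 246..276 row 262
[[157 166 162 143 116  92  78  77  77  75  74  77  76  75  76  75  76  74
   75  74  77  76  75  76  74  93 144 165 170 170 170 169]
 [ 99 100 100  92  78  72  73  75  75  76  75  75  76  75  75  75  77  77
   76  78  77  76  75  75  74  96 142 165 170 170 171 165]
 [164 164 159 128  93  78  75  75  74  75  75  75  75  76  77  74  76  77
   76  77  75  76  75  75  76  98 144 166 169 170 169 162]]
[170 161 132  94  78  76  76  74  79  75  76  74  76  76  75  73  75  76
  74  76  76  74  76  75  73  75  75  75  74  75  75  76  75  81 110 147
 166 168 170 163]
```

Both cameras now agree to about 1 mm, which is within the peg play. Descend carefully.

Request:
{"fn": "step_arm", "kwargs": {
  "increments": [
    [[-0.05,0.4,0.05],[0,0,0]],
    [[-0.05,0.8,0.05],[0,0,0]],
    [[-0.05,1.2,0.05],[0,0,0]],
    [[-0.05,1.4,0.05],[0,0,0]],
    [[-0.05,1.4,0.05],[0,0,0]]
  ]
}}

```text
clock: 15.43
tcp_pos: [0.5083, 0.186, 0.0388]
eef_rot: [-1.57, 0.001, 1.538]
wrist_force: [0.2, -0.4, -1.9]
gripper_width: 0.0399
```

Request:
{"fn": "step_arm", "kwargs": {
  "increments": [
    [[0,0.2,0],[0,0,0]],
    [[0,0.4,0],[0,0,0]],
    [[0,0.4,0],[0,0,0]]
  ]
}}

```text
clock: 15.68
tcp_pos: [0.5085, 0.1862, 0.0351]
eef_rot: [-1.571, 0.0, 1.538]
wrist_force: [-0.9, 0.4, -1.9]
gripper_width: 0.0396
```

Request:
{"fn": "step_arm", "kwargs": {
  "increments": [
    [[0,0.2,0],[0,0,0]],
    [[0,0.4,0],[0,0,0]],
    [[0,0.4,0],[0,0,0]]
  ]
}}

```text
clock: 15.93
tcp_pos: [0.5085, 0.1862, 0.031]
eef_rot: [-1.57, 0.0, 1.538]
wrist_force: [0.7, 0.1, -1.5]
gripper_width: 0.0394
```

Request:
{"fn": "step_arm", "kwargs": {
  "increments": [
    [[0,0.15,0],[0,0,0]],
    [[0,0.25,0],[0,0,0]],
    [[0,0.25,0],[0,0,0]]
  ]
}}

```text
clock: 16.18
tcp_pos: [0.5087, 0.1864, 0.0293]
eef_rot: [-1.571, 0.0, 1.538]
wrist_force: [-1.0, -0.5, 2.4]
gripper_width: 0.0398
```

Contact starts exactly at the predicted seat height (0.0293). Press slightly, then release.

Request:
{"fn": "step_arm", "kwargs": {
  "increments": [
    [[0,0.1,0],[0,0,0]],
    [[0,0.1,0],[0,0,0]]
  ]
}}

```text
clock: 16.35
tcp_pos: [0.5087, 0.1864, 0.0292]
eef_rot: [-1.572, 0.001, 1.538]
wrist_force: [-2.5, -2.5, 11.1]
gripper_width: 0.0397
```

Request:
{"fn": "step_arm", "kwargs": {
  "increments": [
    [[0,-0.1,0],[0,0,0]],
    [[0,-0.1,0],[0,0,0]],
    [[0,-0.1,0],[0,0,0]],
    [[0,-0.1,0],[0,0,0]],
    [[0,-0.1,0],[0,0,0]]
  ],
  "jaw": 6.2
}}

```text
clock: 16.77
tcp_pos: [0.5086, 0.1863, 0.0287]
eef_rot: [-1.571, 0.0, 1.538]
wrist_force: [-0.6, -0.0, 0.1]
gripper_width: 0.062
```

Request:
{"fn": "step_arm", "kwargs": {
  "increments": [
    [[0,-1,0],[0,0,0]],
    [[0,-3,0],[0,0,0]],
    [[0,-6,0],[0,0,0]],
    [[0,-10,0],[0,0,0]],
    [[0,-14,0],[0,0,0]],
    [[0,-18,0],[0,0,0]],
    [[0,-20,0],[0,0,0]],
    [[0,-20,0],[0,0,0]]
  ]
}}

```text
clock: 17.43
tcp_pos: [0.5106, 0.1887, 0.2344]
eef_rot: [-1.579, -0.005, 1.538]
wrist_force: [-0.2, 1.1, 0.6]
gripper_width: 0.0619
```

Request:
{"fn": "step_arm", "kwargs": {
  "increments": [
    [[-4,0,0],[0,0,0]],
    [[-8,0,0],[0,0,0]],
    [[-12,0,0],[0,0,0]],
    [[-16,0,0],[0,0,0]],
    [[-20,0,0],[0,0,0]],
    [[-22,0,0],[0,0,0]],
    [[-22,0,0],[0,0,0]]
  ]
}}

```text
clock: 18.02
tcp_pos: [0.4998, -0.0404, 0.2273]
eef_rot: [-1.567, 0.004, 1.529]
wrist_force: [0.2, 0.2, -0.6]
gripper_width: 0.0616
```

Run:
```python
from h import *
s=arm.read_camera('side');t=arm.read_camera('top');cv2.imwrite('pics/t7.png',t);cv2.imwrite('pics/s7.png',s)
for c in('side','top'):
  for q in('yellow_top','red_top','screwdriver','jar','tape','handle'):
    for r in arm.recognise(c,q)[:3]: print(c,q,np.round(r['position']),round(r['conf'],2))
show=lambda m:print("\n".join("".join(".#"[int(v>0)] for v in r) for r in m))
Y=((20,110,60),(34,255,255))
B=((10,70,40),(34,255,255))
print("top");show(cv2.inRange(cv2.cvtColor(t,cv2.COLOR_BGR2HSV),*Y)[234:276,244:276])
print("side 300,258");show(cv2.inRange(cv2.cvtColor(s,cv2.COLOR_BGR2HSV),*Y)[300:356,255:315])
yaw=np.radians(-1.8)
for z,nm in((.052,"flat plate top corners"),(.040,"bottom")):
  L=pose2(.5037,.1891,yaw,[[a*.05,b*.033,z] for a,b in((1,1),(1,-1),(-1,-1),(-1,1))]); print(nm,"side",np.round(proj('side',L),1).tolist())
```

```text
side yellow_top [282. 328.] 0.66
side red_top [358. 211.] 0.67
side screwdriver [328. 359.] 0.94
side jar [456. 191.] 0.8
side jar [285. 346.] 0.41
side tape [241. 449.] 0.86
side handle [381. 203.] 0.56
top yellow_top [260. 252.] 0.75
top yellow_top [164. 298.] 0.24
top red_top [371. 223.] 0.69
top screwdriver [267. 289.] 0.45
top jar [460. 278.] 0.52
top tape [165. 292.] 0.57
top handle [401. 232.] 0.83
top
................................
................................
................................
................................
................................
.......####################.....
.......#####################....
.......#####################....
......######################....
......######################....
......######################....
......######################....
......######################....
......#####################.....
......#####################.....
......###############.#####.....
......####..########..#####.....
......####............#####.....
......###############.#####.....
......#####################.....
......#####################
[... 3597 characters left out ...]
............#########.....................
...............................#######......................
................................#####.......................
.................................###........................
............................................................
............................................................
............................................................
............................................................
............................................................
flat plate top corners side [[256.7, 324.2], [275.9, 305.8], [308.6, 328.9], [289.6, 348.4]]
bottom side [[257.1, 327.0], [276.2, 308.7], [308.6, 331.8], [289.8, 351.2]]
```

Run:
```python
from h import *
a=cv2.imread('pics/top0.png');b=cv2.imread('pics/t7.png');c=cv2.imread('pics/side0.png');d=cv2.imread('pics/s7.png')
for n,x,y,(x0,y0,x1,y1) in(("screw top",a,b,(234,284,288,302)),("tape top",a,b,(154,278,192,314)),("screw side",c,d,(290,340,355,392)),("tape side",c,d,(212,430,275,480)),("jar side",c,d,(440,172,475,212))):
    u=cv2.absdiff(x[y0:y1,x0:x1],y[y0:y1,x0:x1]).max(2); print(n,"changed px",(u>45).sum(),"of",u.size)
g=cv2.cvtColor(b,cv2.COLOR_BGR2GRAY)
for col in(385,395): print(col,"rows 255..290",g[255:290,col])
for r in (270,274,278,282): print(r,ray('top',(390,r),.135)[:2])
s=arm.state();print(s['clock'],s['tcp_pos'],s['joint_vel'].round(3))
```

```text
screw top changed px 0 of 972
tape top changed px 0 of 1368
screw side changed px 57 of 3380
tape side changed px 0 of 3150
jar side changed px 171 of 1400
385 rows 255..290 [90 84 83 85 83 72 59 58 57 59 59 61 63 60 58 53 49 49 49 51 51 53 55 61
 60 59 60 60 60 59 60 61 60 63 62]
395 rows 255..290 [111  94  84  85  86  84  69  74 111 127 132 134 135 129 117  89  59  54
  53  56  61  62  62  62  63  64  63  62  64  63  64  62  62  63  62]
270 [ 0.44870695 -0.22142933]
274 [ 0.43647538 -0.22112764]
278 [ 0.42426037 -0.22082636]
282 [ 0.41206189 -0.22052549]
18.7167 [ 0.50138906 -0.0333606   0.228873  ] [ 0.004  0.     0.002 -0.001 -0.001 -0.001  0.001]
```

Run:
```python
from h import *
I={n:cv2.cvtColor(cv2.imread(f'pics/{n}.png'),cv2.COLOR_BGR2HSV) for n in('top0','t3','t7','side0','s7')}
for n in('top0','t3','t7'):
    m=cv2.inRange(I[n],(100,130,50),(125,255,255)); 
    for col in(350,365): 
        r=np.flatnonzero(m[195:275,col])+195; print(n,col,r.min() if len(r) else None,r.max() if len(r) else None, ray('top',(col,r.mean()),.169)[:2] if len(r) else '')
    y,x=np.nonzero(m[268:295,450:480]); print(n,"cap",x.mean()+450 if len(x) else None,y.mean()+268 if len(y) else None,len(x))
for n in('side0','s7'):
    y,x=np.nonzero(cv2.inRange(I[n],(100,130,50),(125,255,255))[170:200,440:478]); print(n,"cap",x.mean()+440,y.mean()+170,len(x))
```

```text
top0 350 207 210 [ 0.63515436 -0.10030718]
top0 365 208 211 [ 0.63157371 -0.14581036]
top0 cap 465.02659574468083 280.76063829787233 188
t3 350 254 257 [ 0.49224025 -0.09775244]
t3 365 256 258 [ 0.48714729 -0.14286116]
t3 cap 465.0104712041885 280.9371727748691 191
t7 350 None None 
t7 365 None None 
t7 cap 464.94300518134713 280.96891191709847 193
side0 cap 458.6347826086957 184.31304347826088 230
s7 cap 458.625 184.33620689655172 232
```

```bash
python3 -c "
from cell import arm
print(arm.close_job())"
```

```text
the job is handed in; nothing more can be done
None
```

I handed the job in at about 18.7 s. The yellow top is seated on the real nest (grey plate, dark base), and the drawer was left open with the red top still in it.

**What I did:**
- **Drawer:** I gripped the handle and pulled until the force rose at the stop, about 143 mm of travel.
- **Yellow top:** I gripped it by its tread block, carried it to the nest and lowered it over the pegs. It met the base at the height I had predicted. I pressed to about 11 N, released it and withdrew.

**Last checks:**
- **Seating:** the seated plate's corners in the side view are within about 1 pixel of where a flat fit would put them.
- **Bystanders:** the screwdriver and tape are unchanged in the top view, and the jar's cap is where it started.
- **Red top:** the network still finds it in the drawer.

**What disagreed or went wrong:**
- **Height error:** the reported tool height was about 30 mm too low. My first two closings missed the handle bar, and a test touch on the bar reached 33 N before I corrected for it.
- **Cameras:** the two cameras disagreed by about 1 cm, so I placed the part by measuring it relative to the nest.
- **Not seen at the end:** the arm hid the drawer front in the last top view, so the drawer's position rests on the earlier picture and the stop force. I had also used all 12 viewable pictures, so the final checks are numbers only.
- **Pixel changes:** the side view changed around the jar (171 px) and a little at the screwdriver (57 px). I think this is the arm's shadow, because the cap's position did not move.

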